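# Trip the pawl and crank the press arm down onto the boards

## Robot

A 7-joint arm with a two-finger parallel gripper is mounted at the origin on the work surface. World frame = base frame: x ahead of the robot, y to its left, z up, the work surface at z = 0. Lengths are in m, angles in rad, forces in N, time in s.
With the tool pointing down it reaches from about 0.4 to 0.85 m from the base axis. Payload 10.4 kg.
Tool frame: the origin (TCP) lies at the very end of the fingers, on their centre line; the grasp point (between the pads) lies 19 mm behind it; z points along the fingers, x is the direction in which the jaws open and shut, and the axes are right-handed (so a half turn about z gives the same grasp; the last joint's range is limited). The gripper opens to 87 mm and grips with 3 to 60 N. Pads are 19 mm wide; open, the fingers measure 117 mm over their backs; the gripper's body (75 mm by 190 mm) begins 51 mm behind the grasp point.
Start: joints at [1.272, 0.332, -0.065, 1.46, 0.022, 1.35, -0.088], TCP at [0.17, -0.601, 0.19] pointing down, gripper open.
Joint ranges: [-2.6, 2.6], [-0.5, 2.12], [-1.47, 1.34], [0.16, 2.42], [-1.27, 4.41], [0.06, 2.06], [-2.6, 2.6]. Speed limits (rad/s): [2.22, 2.22, 2.79, 2.79, 3.14, 3.14, 3.14].

## Interface

Orientations are given as a rotation vector (axis times angle).
In Python, from workcell import status, imaging, order gives the robot as it stands.
- The arm moves only by the tool send_rows, never from a script. Its argument "motion" is a list of rows, each a list of 5 numbers: the shift along the tool's x, y, z in units of 500 mm (1.0 is 500 mm), then the turn about the tool's z in units of 45 degrees (1.0 is 45 degrees), then the opening, from 0 (shut) to 1 (fully open). A call has 1 to 8 rows; each row is the pose to reach, as a shift and turn from the pose commanded when the call began, along the tool's axes at that moment; what a row does not reach only later rows make up. A row lasts 1/12 s, in which the tool goes at most 41.7 mm and 7.16 degrees, less where a joint would pass 70% of its speed; a pose out of reach is approached as far as the arm can. A call with a number of a shift or a turn outside -1 to 1 is refused whole. A call with a gripper value outside its range is refused whole. The fingers move at their own pace and stop on an object; the grip force is fixed at half the most. Time passes only in rows, so rows that repeat a pose let the fingers close. It gives the time, the measured TCP pose, the force and the opening at its end, in the units of the state.
- status.read_state(): the state, without advancing time (a new reading comes with each control period).
- imaging.camera(name): name is "scene" or "top"; returns a dict with "frame" (480x640x3 uint8, red, green, blue), "range_z" (480x640 float32, m along the optical axis (not along the pixel's ray), 0 where there is no reading), "fx", "fy", "cx", "cy" (pixels), "origin" and "rotation" of the camera in the world. Camera axes: x right, y up, looking along -z (the intrinsics and any distortion apply to the point x, -y, -z); pixel columns grow to the right and rows downward; lengths in m; the calibration is good to about 2 mm. A picture is of the moment at which its call begins.
- order.sign_off(): hands the job in, once; it reports no verdict.
The state is a dict: "time": time; "joint_pos": joint angles; "joint_velocities": joint speeds; "joint_torque": joint torques, N m; "eef_pos": TCP position; "orientation": TCP orientation; "ft_force": force on the tool from outside, world axes, zero at the start; "wrist_torque": the same for the moment, N m; "width": finger opening in m.
Only numpy, scipy, OpenCV 4.12 (cv2) and the standard library are available. Lean on these libraries where they do the work, as an engineer would, in place of code of your own. Each camera call takes 0.05 s, during which the arm holds its last target.

## Task

The ratchet press is holding its heavy arm up. Flip the trip weight over towards the arm, wind the crank up a touch until the pawl lifts clear of the wheel, then keep hold of the handle and let the load turn it back slowly until the arm's rubber foot just rests on the stack of boards under it, without pressing on them. Use only the crank to move the arm, leave everything else where it is, and let go.

Things in the scene. Friction and masses are not known exactly. Their poses are not given: they have to be found in the camera images.
- shaft (a point): Point on the level shaft of the grey bench press (stand 190 x 150 mm, housing 160 mm tall): on the axis, 120 mm above the table, level with mid handle. y runs along the shaft from housing to handle, x level from the robot's side of the press towards the arm's foot, z up. In this frame the trip pivot is at (45,-102,99) mm, the toothed wheel (radius 55) at y -120, the press arm at y -257.
- handle (a point): Centre of the black crank handle, a free-spinning sleeve 22 mm in diameter, 86 mm long, level along the shaft direction, 90 mm from the shaft axis: in the shaft's frame at x = 90 sin(0.65 - crank), z = 90 cos(0.65 - crank) mm, near the top of its circle. The flat crank arm is 50 mm from it towards the housing. The load pulls it to +x of that frame with 4 to 10 N, more as the arm comes down.
- crank (a joint): Angle of crank, wheel and press arm together, rad. 0 = press arm level; grows as the arm rises, the handle being pulled towards -x of the shaft's frame (winding up). It starts at about 0.70, hanging on one of the wheel's 18 teeth (0.35 apart); range -0.3 to 1.5.
- pawl (a joint): Angle of the pawl, rad: under 0.1 = in the teeth, above 0.2 = lifted clear (stop at 0.32). Under the wheel's load it is trapped and cannot lift. With the trip weight over, it lifts by itself once the crank is wound up by some 0.03 to 0.2 rad so that the hand carries the load; then nothing but the hand holds the arm up.
- trip (a joint): Angle of the trip weight, rad: a steel arm with a cross bar, swinging about the pawl's pivot. 0 = start, leaning 0.6 rad back over the wheel (to -x of the shaft's frame); upright at 0.6, past which it falls over by itself to +x and rests on the pawl's tail at about 1.4, or 1.75 once the pawl is lifted. Pushing it over takes about 1 N, squarely at or below the bar's centre.
- trip_pivot (a point): Pivot axis of the trip weight, 219 mm above the table, axes as the shaft's; the trip's cross bar is 70 mm from it.
- trip_bar (a point): Centre of the trip weight's cross bar, a steel cylinder 18 mm in diameter and 44 mm long along the shaft direction; about 277 mm above the table at the start, and 75 to 105 mm nearer to the housing than the handle's centre along the shaft.
- foot (a point): Lowest point (with the arm level) of the 36 mm rubber ball that is the press arm's foot, 190 mm from the shaft axis along the arm; 34 mm above the table when crank is 0.
- press_arm: The grey press arm, 24 x 22 mm bar with the ball foot at its end, about 0.66 kg (varies). Origin on the shaft axis; its x axis runs along the arm to the foot. Not to be touched by the robot, and nothing may load it or its foot by more than about 12 N (at rest the foot bears 2 to 4 N).
- stack_a: A stack of bonded boards, 110 x 110 mm, 18 to 50 mm high (the three stacks differ and the height is not told here); one of the three lies under the press foot, the others aside. Origin at the centre of its underside.
- stack_b: A stack of bonded boards, 110 x 110 mm, 18 to 50 mm high (the three stacks differ and the height is not told here); one of the three lies under the press foot, the others aside. Origin at the centre of its underside.
- stack_c: A stack of bonded boards, 110 x 110 mm, 18 to 50 mm high (the three stacks differ and the height is not told here); one of the three lies under the press foot, the others aside. Origin at the centre of its underside.
- bowl: Bystander: white bowl, 120 mm wide, 70 mm high; origin at its underside.
- jar: Bystander: clear jar, 64 mm wide, 85 mm high; origin at its underside.
- spatula: Bystander: spatula, 240 mm long, lying; origin at its underside.
- brush: Bystander: brush, 200 mm long, lying; origin at its underside.
- beaker: Bystander: white beaker, 90 mm wide, 120 mm high; origin at its underside.
There are look-alikes about, which are no part of the job. Leave any red or turquoise look-alike of the stack_b alone.

How it is judged:
On the way, in this order (a step that is already met when the one before it is completed fails the run):
1. the trip weight is flipped over onto the pawl's tail (value of joint trip above 1.1 rad), for 0.2 s.
2. the pawl has lifted clear of the wheel with the arm still up (value of joint pawl above 0.2 rad and value of joint crank above 0.3 rad), for 0.2 s.
3. the foot rests on the stack ((contact force between press_arm and stack_a above 1 N or contact force between press_arm and stack_b above 1 N or contact force between press_arm and stack_c above 1 N)), for 0.2 s.
At the end, for the whole second after the job is handed in: The press arm's foot rests on the stack of boards under it with more than 1 N, the arm still (below 0.05 rad/s), crank below 0.25 rad, the trip weight over (above 1.1 rad) and the pawl lifted clear (above 0.2 rad) ((contact force between press_arm and stack_a above 1 N or contact force between press_arm and stack_b above 1 N or contact force between press_arm and stack_c above 1 N) and value of joint pawl above 0.2 rad and value of joint trip above 1.1 rad and value of joint crank below 0.25 rad and angular speed of press_arm below 0.05 rad/s); the robot touches nothing.
It fails at once if the crank runs back fast (over 2 rad/s) (velocity of joint crank below -2 rad/s).
It fails at once if the press arm or its foot is loaded with more than 12 N (contact force between press_arm and anything else above 12 N).
It fails at once if the robot pushes the press arm itself (contact force between any of the fingers, the arm and press_arm above 1 N).
It fails at once if a stack is pushed over 15 mm (distance of any of stack_a, stack_b, stack_c from where it was at the start of the episode above 0.015 m).
It fails at once if a bystander is moved over 20 mm (distance of any of bowl, jar, spatula, brush, beaker from where it was at the start of the episode above 0.02 m).
It also fails if it takes over 64 s, if anything falls off the work surface, if the arm or the gripper's body presses on something with over 40 N, if the wrist force passes 120 N, or if a joint passes its speed limit or range.

## Working session

There is one attempt and no reset: what is moved stays moved. The work goes in short steps, Python scripts to look and compute and a tool call to move; the robot and the scene stay as the last step left them, time stands still between calls to the robot, and variables do not carry over. Pictures are saved under pics/ and viewed, and the job is handed in when it is done.

Besides the shell and the picture viewer there is one more tool, called as name([rows], argument=value, ...), one row to a line, values as JSON. send_rows: Moves the arm, as the interface text tells. Its arguments: {"type":"object","properties":{"motion":{"type":"array","items":{"type":"array","items":{"type":"number"}}}},"required":["motion"]}

```bash
ls; mkdir -p pics
python3 - <<'E'
from workcell import status, imaging, order
import cv2,numpy as np
print(status.read_state())
for n in("scene","top"):
    c=imaging.camera(n); cv2.imwrite(f"pics/{n}0.png",c["frame"][:,:,::-1]); print(n,c["fx"],c["fy"],c["cx"],c["cy"],c["origin"],c["rotation"],[k for k in c])
    np.savez(f"{n}0.npz",**c)
E
```

```text
pics
{'time': 0.0, 'joint_pos': array([ 1.27242936,  0.33286445, -0.06470595,  1.46095387,  0.02157652,
        1.3498699 , -0.08849213]), 'joint_velocities': array([ 5.87130345e-04,  1.42642223e-04,  9.12138812e-04, -1.24183486e-05,
        3.04302740e-04, -1.78591771e-04,  9.77847483e-04]), 'joint_torque': array([-5.45932119e-05, -6.23250532e+01,  2.44673219e-02, -3.89888871e+01,
       -6.14184444e-02,  3.97337589e-02,  1.22168326e-04]), 'eef_pos': array([ 0.17006584, -0.60097083,  0.18945261]), 'orientation': array([-2.50506754e+00,  1.89449970e+00,  1.79200631e-03]), 'ft_force': array([ 0.44251681, -0.26579701,  1.12614288]), 'wrist_torque': array([-0.02357215, -0.04474283,  0.03345708]), 'width': 0.08722733108140501}
scene 456.96376861062475 456.96376861062475 313.96569229429707 235.04113428441258 [1.07037379 0.28664726 1.15201131] [0.33757299 0.5581029  1.96983701] ['frame', 'range_z', 'fx', 'fy', 'cx', 'cy', 'origin', 'rotation']
top 554.5977674141135 554.5977674141135 324.2303628855924 244.25971752267787 [0.3055055  0.00200076 1.61627505] [ 0.13015075 -0.12068457 -1.58723201] ['frame', 'range_z', 'fx', 'fy', 'cx', 'cy', 'origin', 'rotation']
```

View pics/scene0.png

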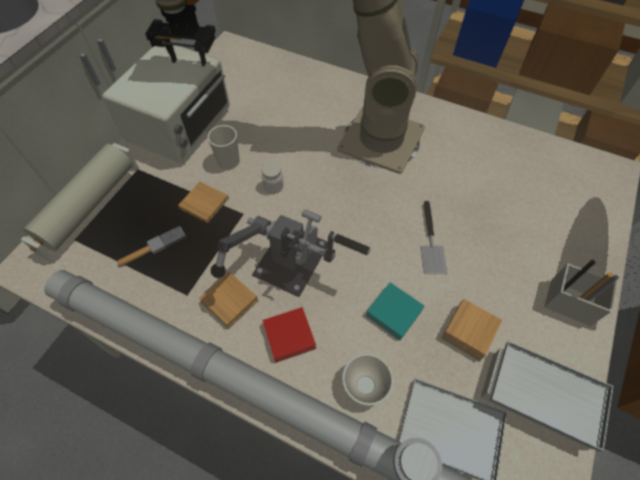

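View pics/top0.png

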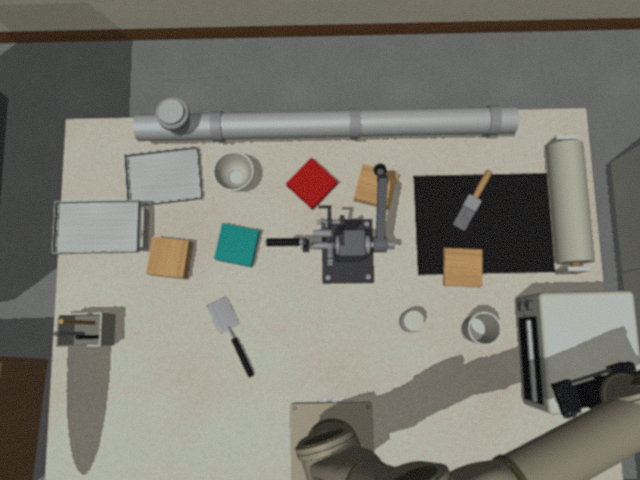

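```bash
cat > h.py <<'E'
import numpy as np,cv2
from scipy.spatial.transform import Rotation as R
def cloud(c):
    z=c["range_z"].astype(float); v,u=np.mgrid[0:480,0:640]
    p=np.stack([(u-c["cx"])/c["fx"]*z,-(v-c["cy"])/c["fy"]*z,-z],-1)
    w=p@R.from_rotvec(c["rotation"]).as_matrix().T+c["origin"]
    w[z==0]=np.nan
    return w
def proj(c,P):
    q=(np.atleast_2d(P)-c["origin"])@R.from_rotvec(c["rotation"]).as_matrix()
    return np.c_[c["cx"]+c["fx"]*q[:,0]/-q[:,2], c["cy"]+c["fy"]*q[:,1]/q[:,2]]
E
python3 - <<'E'
from h import *
for n,(u0,u1,v0,v1) in (("scene",(200,390,190,310)),("top",(255,415,150,300))):
    c=dict(np.load(n+"0.npz")); im=c["frame"][v0:v1,u0:u1,::-1]
    cv2.imwrite(f"pics/{n}0z.png",cv2.resize(im,None,fx=4 if n=="scene" else 3.9,fy=4 if n=="scene" else 3.9,interpolation=cv2.INTER_CUBIC))
c=dict(np.load("top0.npz"));w=cloud(c)
for (u,v) in [(270,242),(280,242),(290,242),(298,242),(283,239),(283,245),(325,210),(380,170),(380,200),(382,240),(350,240),(365,185),(335,275),(370,275),(330,280),(372,280),(335,243),(305,243)]:
    print(u,v,w[v,u].round(4))
E
```

```text
270 242 [0.5382 0.1463 0.2226]
280 242 [0.5378 0.1209 0.2215]
290 242 [0.5378 0.0956 0.2183]
298 242 [0.5362 0.0748 0.2253]
283 239 [0.5454 0.1132 0.2216]
283 245 [0.5305 0.1136 0.2179]
325 210 [ 0.6689  0.0049 -0.0011]
380 170 [ 0.7243 -0.1414  0.2145]
380 200 [ 0.6431 -0.1382  0.2176]
382 240 [ 0.5508 -0.1472  0.1421]
350 240 [ 0.5488 -0.0601  0.1645]
365 185 [ 0.7335 -0.1142  0.0344]
335 275 [ 0.472  -0.0203  0.0145]
370 275 [ 0.4703 -0.122   0.0111]
330 280 [ 0.4579 -0.0055  0.0134]
372 280 [ 0.4557 -0.1274  0.0099]
335 243 [ 0.5466 -0.0206  0.134 ]
305 243 [0.5351 0.0574 0.2145]
```

View pics/scene0z.png

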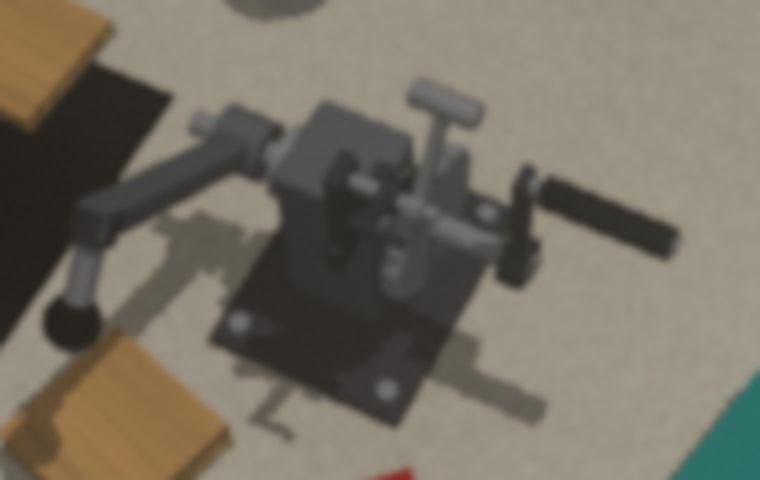

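View pics/top0z.png

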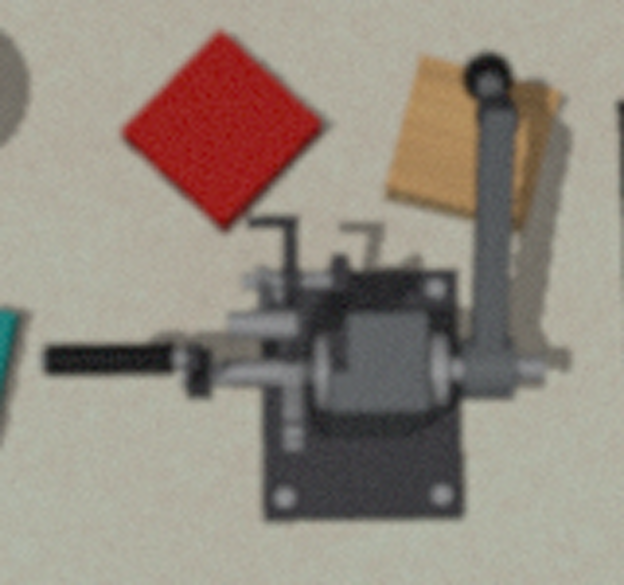

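Run:
```python
from h import *
for n in("top","scene"):
    c=dict(np.load(n+"0.npz"));w=cloud(c); f=c["frame"].astype(int)
    m=(f.max(-1)<60)&(w[...,2]>0.17)&(w[...,2]<0.25)&(w[...,1]>0.04)&(w[...,1]<0.2)&(abs(w[...,0]-.54)<.06)
    P=w[m]; print(n,m.sum(),P.min(0),P.max(0),np.median(P,0))
    v=P[:,:2]-P[:,:2].mean(0); u=np.linalg.svd(v,full_matrices=0)[2][0]; print("dir",u, np.percentile(v@u,[0,1,50,99,100]),P.mean(0))
    ii=np.argwhere(m); print(ii.min(0),ii.max(0))
    # bar / base plate
    m=(w[...,2]>0.26)&(w[...,2]<0.31)&(abs(w[...,0]-.56)<.08)&(abs(w[...,1])<.12)
    P=w[m];print("bar",m.sum(),P.min(0),P.max(0),P.mean(0)); 
    m=(w[...,2]>0.005)&(w[...,2]<0.02)&(f.max(-1)<100)&(abs(w[...,0]-.56)<.15)&(w[...,1]<.06)&(w[...,1]>-.16)
    if n=="top":
        r=cv2.minAreaRect(w[m][:,:2].astype(np.float32)); print("base",r)
    # housing top
    m=(w[...,2]>0.15)&(w[...,2]<0.172)&(abs(w[...,0]-.56)<.08)&(w[...,1]<0)&(w[...,1]>-.13)
    P=w[m];print("house",P.min(0),P.max(0),cv2.minAreaRect(P[:,:2].astype(np.float32)))
    m=(w[...,2]>0.18)&(w[...,2]<0.25)&(w[...,0]>.57)&(w[...,1]<-.1)&(w[...,1]>-.2)
    P=w[m];print("arm",P.min(0),P.max(0),cv2.minAreaRect(P[:,:2].astype(np.float32)))
```

```text
top 215 [0.52911416 0.05458142 0.17421339] [0.54842795 0.15444122 0.22848819] [0.53907028 0.10848235 0.21944774]
dir [0.03312761 0.99945113] [-0.05388086 -0.05377108  0.00018992  0.0460782   0.04627131] [0.53892537 0.10832297 0.21897325]
[238 267] [247 306]
bar 133 [ 0.5401774  -0.0093389   0.26011351] [0.56699816 0.03247487 0.29337635] [0.54855946 0.01153206 0.2828165 ]
base ((0.5755566954612732, -0.03635002672672272), (0.1920287311077118, 0.2500109374523163), 89.44397735595703)
house [ 0.49987128 -0.1112121   0.15022663] [ 0.60605533 -0.00073468  0.17172448] ((0.5365563035011292, -0.05670332908630371), (0.09774760901927948, 0.11023223400115967), 67.79499816894531)
arm [ 0.59165636 -0.16007858  0.18072923] [ 0.74861578 -0.12681777  0.24994722] ((0.670118510723114, -0.14065031707286835), (0.032857056707143784, 0.1571197658777237), 87.5344009399414)
scene 258 [0.53701932 0.05862596 0.1730207 ] [0.5543395  0.1583371  0.22474275] [0.5479048  0.1103685  0.21915129]
dir [-0.03609679  0.9993483 ] [-0.05076867 -0.05004094  0.00114655  0.04772141  0.0489168 ] [0.54710995 0.10924178 0.21489138]
[236 327] [253 367]
bar 179 [ 0.54371596 -0.00697026  0.26040311] [0.57019481 0.03688677 0.29003069] [0.55633046 0.01581502 0.27993041]
house [ 0.50845451 -0.12997585  0.15004432] [ 6.13911381e-01 -3.53344217e-04  1.71327476e-01] ((0.5612855553627014, -0.0652240663766861), (0.10537340492010117, 0.1296645551919937), 0.12990589439868927)
arm [ 0.59774033 -0.15676843  0.18017452] [ 0.75268    -0.12352906  0.24994025] ((0.6754466891288757, -0.14218424260616302), (0.154609814286232, 0.03326096013188362), 1.8406225442886353)
```

```bash
cat >> h.py <<'E'
U=0.5
def delta(s,target):
    M=R.from_rotvec(s["orientation"]).as_matrix()
    return (M.T@(np.array(target)-s["eef_pos"]))/U
def yaw(s):
    M=R.from_rotvec(s["orientation"]).as_matrix(); return np.degrees(np.arctan2(M[1,0],M[0,0]))
E
python3 - <<'E'
from h import *
from workcell import status
s=status.read_state(); print(R.from_rotvec(s["orientation"]).as_matrix().round(3),yaw(s))
p=s["eef_pos"]
for t in ([p[0],p[1],.40],[.45,.012,.40]): print(delta(s,t).round(3))
E
```

```text
[[ 0.272 -0.962 -0.   ]
 [-0.962 -0.272  0.001]
 [-0.001  0.    -1.   ]] -74.19615524335839
[-0.001  0.    -0.421]
[-1.028 -0.872 -0.42 ]
```

send_rows([
  [0, 0, -0.08, 0, 0],
  [0, 0, -0.16, 0, 0],
  [0, 0, -0.24, 0, 0],
  [0, 0, -0.32, 0, 0],
  [0, 0, -0.4, 0, 0],
  [-0.06, -0.05, -0.42, -0.1, 0],
  [-0.12, -0.1, -0.42, -0.2, 0],
  [-0.18, -0.15, -0.42, -0.3, 0],
])

```text
time: 0.77
eef_pos: [0.2184, -0.4936, 0.4006]
orientation: [2.713, -1.583, 0.001]
ft_force: [1.8, 0.1, -0.8]
width: 0.0415
```

send_rows([
  [-0.05, -0.06, 0, -0.15, 0],
  [-0.1, -0.12, 0, -0.3, 0],
  [-0.15, -0.18, 0, -0.45, 0],
  [-0.2, -0.24, 0, -0.6, 0],
  [-0.25, -0.3, 0, -0.75, 0],
  [-0.3, -0.36, 0, -0.88, 0],
  [-0.35, -0.42, 0, -1, 0],
  [-0.35, -0.45, 0, -1, 0],
])

```text
time: 1.43
eef_pos: [0.3298, -0.2261, 0.4013]
orientation: [3.113, -0.41, 0.002]
ft_force: [0.7, 1.1, 0.2]
width: 0.0009
```

Run:
```python
from h import *
from workcell import status
s=status.read_state(); print(s["time"],yaw(s),s["eef_pos"],s["joint_pos"],s["ft_force"])
for t in ([.45,.012,.40],): print(delta(s,t).round(3))
```

```text
1.4333 -14.998679212601012 [ 0.32984602 -0.22605705  0.4013045 ] [ 0.97146272 -0.18245673 -0.39519069  1.56575131 -0.07017009  1.74218128
  0.30828751] [0.65217055 1.06924189 0.178472  ]
[ 0.109 -0.522  0.002]
```

send_rows([
  [0.015, -0.075, 0, -0.1, 0],
  [0.03, -0.15, 0, -0.2, 0],
  [0.045, -0.225, 0, -0.29, 0],
  [0.06, -0.3, 0, -0.29, 0],
  [0.075, -0.375, 0, -0.29, 0],
  [0.09, -0.45, 0, -0.29, 0],
  [0.109, -0.522, 0, -0.29, 0],
  [0.109, -0.522, 0, -0.29, 0],
])

```text
time: 2.1
eef_pos: [0.4528, 0.0117, 0.3999]
orientation: [-3.139, 0.059, -0.0]
ft_force: [0.1, 1.4, 0.1]
width: 0.0004
```

Run:
```python
from h import *
from workcell import status
s=status.read_state(); print(s["time"],yaw(s),s["eef_pos"],s["joint_pos"],s["ft_force"])
for t in ([.49,.013,.265],[.58,.013,.265]): print(delta(s,t).round(3))
```

```text
2.1 -2.1446855091014347 [0.45279015 0.01174308 0.39988046] [ 0.72156923 -0.05094409 -0.79082022  1.44875888 -0.03886517  1.72812436
 -0.11214213] [0.09644039 1.38693383 0.09954012]
[ 0.074 -0.005  0.27 ]
[ 0.254 -0.011  0.27 ]
```

send_rows([
  [0.01, 0, 0.06, 0, 0],
  [0.02, 0, 0.12, 0, 0],
  [0.03, -0.003, 0.18, 0, 0],
  [0.05, -0.005, 0.24, 0, 0],
  [0.07, -0.005, 0.27, 0, 0],
  [0.07, -0.005, 0.27, 0, 0],
])

```text
time: 2.6
eef_pos: [0.4856, 0.0053, 0.2616]
orientation: [-3.14, 0.073, 0.009]
ft_force: [0.3, -0.2, 0.6]
width: 0.0005
```

```bash
cat > shot.py <<'E'
import sys
from h import *
from workcell import status,imaging
s=status.read_state(); print(s["time"],yaw(s),s["eef_pos"],s["ft_force"],s["width"])
n=sys.argv[1]; ims=[]
for k,(u0,u1,v0,v1) in (("scene",(200,390,170,310)),("top",(255,445,150,290))):
    c=imaging.camera(k); np.savez(f"{k}{n}.npz",**c)
    ims.append(cv2.resize(c["frame"][v0:v1,u0:u1,::-1],None,fx=2.1,fy=2.1,interpolation=cv2.INTER_CUBIC))
    if k=="scene": ims[0]=cv2.resize(c["frame"][v0:v1,u0:u1,::-1],(400,294),interpolation=cv2.INTER_CUBIC)
    else: ims[1]=cv2.resize(c["frame"][v0:v1,u0:u1,::-1],(400,294),interpolation=cv2.INTER_CUBIC)
cv2.imwrite(f"pics/s{n}.png",np.hstack(ims))
E
python3 shot.py 1
```

```text
2.6 -2.655696323224528 [0.48557186 0.00531896 0.26157806] [ 0.26033834 -0.24564948  0.60972981] 0.0004952244026557477
```

View pics/s1.png

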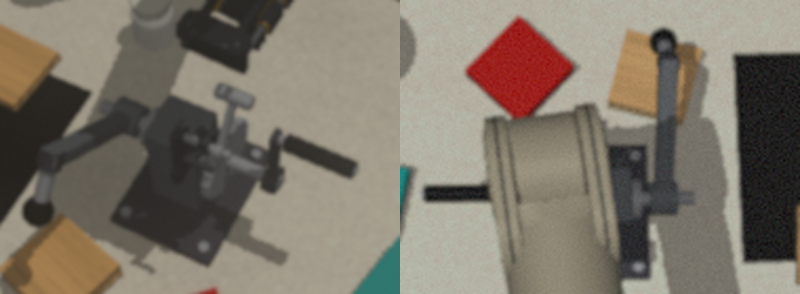

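send_rows([
  [0, -0.012, 0, 0, 0],
  [0, -0.012, 0, 0, 0],
])

```text
time: 2.87
eef_pos: [0.4872, 0.0131, 0.2668]
orientation: [3.141, -0.071, 0.003]
ft_force: [-0.6, 0.3, -0.6]
width: 0.0008
```

send_rows([
  [0.02, 0, 0, 0, 0],
  [0.04, 0, 0, 0, 0],
  [0.055, 0, 0, 0, 0],
  [0.07, 0, 0, 0, 0],
  [0.08, 0, 0, 0, 0],
])

```text
time: 3.28
eef_pos: [0.5276, 0.0099, 0.2657]
orientation: [-3.141, 0.073, -0.001]
ft_force: [0.3, 0.8, -0.1]
width: 0.0006
```

```bash
python3 shot.py 2
```

```text
3.2833 -2.655721418103672 [0.52757096 0.0098795  0.26566924] [ 0.30562889  0.77579772 -0.08355802] 0.0006240975315311178
```

View pics/s2.png

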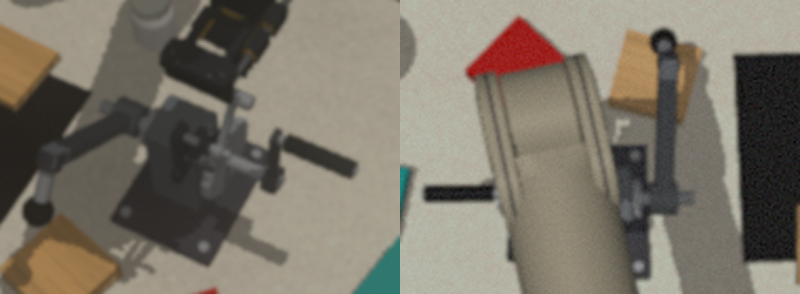

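send_rows([
  [0.015, -0.003, 0, 0, 0],
  [0.03, -0.003, 0, 0, 0],
  [0.045, -0.003, 0, 0, 0],
  [0.06, -0.003, 0, 0, 0],
  [0.075, -0.003, 0, 0, 0],
  [0.085, -0.003, 0, 0, 0],
])

```text
time: 3.88
eef_pos: [0.5703, 0.0093, 0.2649]
orientation: [-3.14, 0.073, 0.001]
ft_force: [0.1, 0.5, 0.6]
width: 0.0006
```

```bash
python3 shot.py 3
```

```text
3.8833 -2.656190753551876 [0.57025987 0.00933051 0.26494702] [0.09947891 0.52568722 0.57936397] 0.0005780791827252832
```

View pics/s3.png

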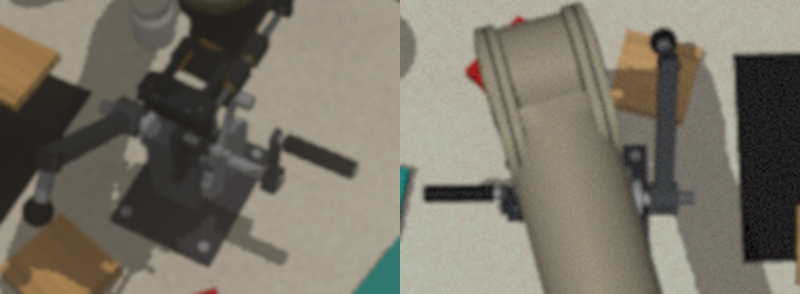

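Run:
```python
from h import *
c=dict(np.load("scene3.npz")); 
print(proj(c,[[.5703,.0093,.265],[.5703,.0093,.335],[.546,.012,.277],[.585,.012,.289]]))
cv2.imwrite("pics/z3.png",cv2.resize(c["frame"][180:270,250:350,::-1],None,fx=6,fy=6,interpolation=cv2.INTER_CUBIC))
w=cloud(c); 
for b in ((312,214),(318,216),(308,212)): print(b,w[b[1],b[0]])
```

```text
[[304.93741306 224.1299796 ]
 [304.18838825 206.72357757]
 [310.62585489 213.80236282]
 [302.79598132 223.73155309]]
(312, 214) [0.60523646 0.04618579 0.37718204]
(318, 216) [0.54733985 0.03160933 0.28257329]
(308, 212) [0.60838037 0.0387424  0.3837675 ]
```

View pics/z3.png

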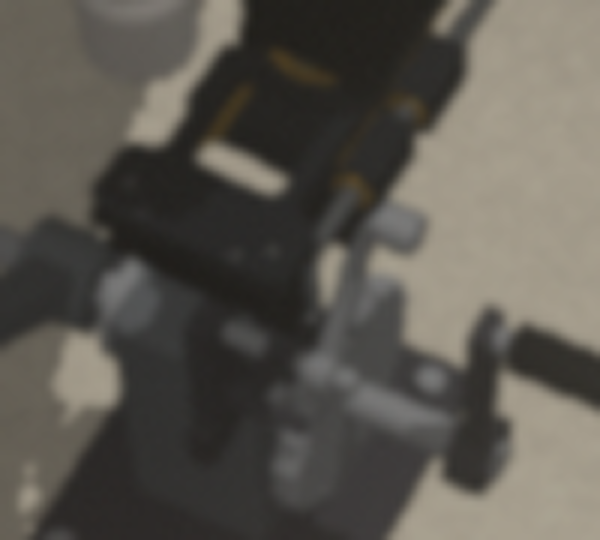

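Run:
```python
from h import *
c=dict(np.load("scene3.npz")); w=cloud(c)
for v in range(196,246,3):
    print(v,' '.join("%4d,%4d,%3d"%tuple((w[v,u]*1000).round()) if np.isfinite(w[v,u,0]) else "-" for u in range(264,330,6)))
```

```text
196  383,-236, -1  376,-219,  0  368,-202,  1  600, -25,391  600, -11,398  590,  -3,391  596,  15,409  592,  26,411  582,  35,405  568,  42,391  554,  49,378
199  391,-232, -6  386,-213,  0  379,-195,  2  620, -13,412  604,  -9,395  596,   0,390  591,  12,391  599,  30,411  582,  35,393  571,  43,384  312, -62,  0
202  403,-225, -2  396,-207,  0  388,-191,  1  625, -11,409  603, -10,382  605,   6,395  600,  16,394  603,  32,407  587,  37,391  579,  47,387  321, -58, -2
205  411,-221, -6  643, -28,411  637, -17,410  616, -17,383  604, -10,372  604,   4,382  604,  19,391  608,  35,405  592,  40,389  580,  47,377  331, -53, -3
208  424,-213,  0  649, -24,411  643, -14,409  638,  -3,410  392,-147,  0  602,   2,366  623,  29,411  606,  33,391  600,  44,391  353, -63,  3  341, -48, -2
211  433,-208,  0  655, -21,410  650, -10,411  644,   0,410  639,  10,409  392,-126, -1  629,  32,410  607,  33,382  605,  46,388  359, -60, -4  352, -43, -2
214  444,-201,  1  662, -17,412  655,  -7,409  651,   4,411  645,  14,409  640,  25,410  632,  33,404  615,  38,385  605,  46,377  372, -54,  2  361, -3
[... 885 characters left out ...]
655,  44,378  579,  16,247  524,   3,158  429, -26,  1  420, -10, -1
235  560,-123,106  578, -90,157  574, -74,162  604, -35,234  594, -25,226  555, -32,165  573,  -4,211  583,  18,242  521,   1,138  437, -22, -1  432,  -5,  3
238  519,-158,  4  579, -91,142  580, -71,159  608, -34,227  588, -30,201  596,  -8,229  586,   3,222  584,  18,229  522,   2,125  451, -15,  7  438,  -2, -3
241  525,-155, -2  580, -91,129  581, -71,145  609, -34,214  588, -31,186  606,  -2,235  595,   7,224  587,  20,222  524,   3,113  461, -10,  9  453,   5,  8
244  536,-149,  1  582, -92,116  581, -73,129  605, -38,192  623,  -9,241  612,   1,232  601,  10,222  594,  23,220  522,   1, 94  471,  -5, 11  465,  11, 13
```

Run:
```python
from h import *
for n in (1,2):
    c=dict(np.load(f"scene{n}.npz")); w=cloud(c)
    x=.4856 if n==1 else .5276
    print(proj(c,[[x,.007,.262]]))
    m=(abs(w[...,0]-x)<.04)&(abs(w[...,1])<.06)&(w[...,2]>.2)
    for z in np.arange(.2,.46,.02):
        k=m&(w[...,2]>=z)&(w[...,2]<z+.02)
        if k.sum(): P=w[k]; print(round(z,3),k.sum(),P.min(0).round(3),P.max(0).round(3))
    cv2.imwrite(f"pics/zz{n}.png",cv2.resize(c["frame"][160:250,260:360,::-1],None,fx=6,fy=6,interpolation=cv2.INTER_CUBIC))
```

```text
[[320.09300086 197.81458434]]
0.28 9 [0.48  0.013 0.294] [0.498 0.018 0.3  ]
0.3 15 [0.481 0.012 0.3  ] [0.498 0.017 0.311]
0.32 8 [0.499 0.006 0.324] [0.501 0.014 0.336]
0.34 1 [0.504 0.015 0.342] [0.504 0.015 0.342]
0.36 112 [ 0.459 -0.02   0.361] [0.525 0.045 0.38 ]
0.38 411 [ 0.446 -0.033  0.38 ] [0.525 0.045 0.4  ]
0.4 310 [ 0.446 -0.021  0.4  ] [0.525 0.034 0.42 ]
0.42 151 [ 0.472 -0.016  0.42 ] [0.508 0.033 0.44 ]
0.44 49 [ 0.448 -0.03   0.441] [0.509 0.045 0.46 ]
[[312.29980604 210.78591289]]
0.2 14 [ 0.533 -0.006  0.201] [0.566 0.06  0.22 ]
0.24 7 [0.555 0.015 0.25 ] [0.567 0.019 0.26 ]
0.26 44 [0.546 0.01  0.262] [0.567 0.037 0.28 ]
0.28 61 [0.523 0.011 0.28 ] [0.561 0.037 0.3  ]
0.3 20 [0.522 0.007 0.302] [0.539 0.022 0.319]
0.32 9 [0.54  0.008 0.323] [0.544 0.017 0.339]
0.34 2 [0.545 0.016 0.343] [0.546 0.021 0.344]
0.36 71 [ 0.501 -0.015  0.364] [0.565 0.05  0.379]
0.38 426 [ 0.488 -0.029  0.38 ] [0.567 0.05  0.4  ]
0.4 326 [ 0.488 -0.016  0.4  ] [0.567 0.038 0.42 ]
0.42 176 [ 0.491 -0.013  0.42 ] [0.549 0.038 0.44 ]
0.44 40 [ 0.493 -0.01   0.44 ] [0.547 0.049 0.46 ]
```

View pics/zz1.png

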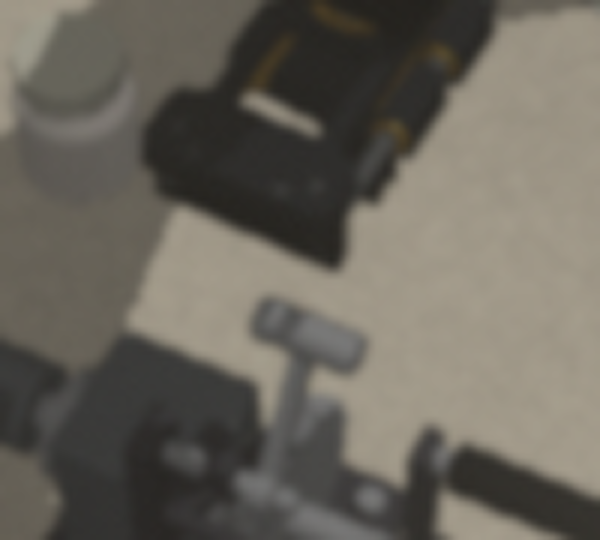

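View pics/zz2.png

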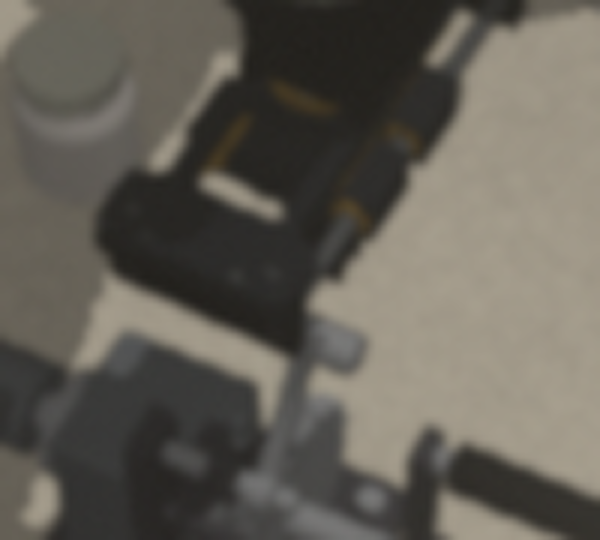

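send_rows([
  [0, 0, -0.04, 0, 0],
  [-0.04, 0, -0.08, 0, 0],
  [-0.1, 0, -0.08, 0, 0],
  [-0.16, 0, -0.08, 0, 0.5],
  [-0.2, 0, -0.08, 0, 1],
  [-0.2, 0, -0.08, 0, 1],
  [-0.2, 0, -0.08, 0, 1],
  [-0.2, 0, -0.08, 0, 1],
])

```text
time: 4.65
eef_pos: [0.4699, 0.0138, 0.3054]
orientation: [3.14, -0.073, 0.001]
ft_force: [-0.2, -0.7, -0.1]
width: 0.026
```

```bash
python3 shot.py 4
python3 - <<'E'
from h import *
from workcell import status
p=status.read_state()["eef_pos"]
c=dict(np.load("scene4.npz")); w=cloud(c)
print(proj(c,[p,p+[.05,0,0],p-[.05,0,0]]))
m=(abs(w[...,0]-p[0])<.12)&(abs(w[...,1]-p[1])<.06)&(w[...,2]>.27)
for z in np.arange(.27,.46,.01):
        k=m&(w[...,2]>=z)&(w[...,2]<z+.01)
        if k.sum(): P=w[k]; print(round(z-p[2],3),k.sum(),(P.min(0)-p).round(3),(P.max(0)-p).round(3))
cv2.imwrite(f"pics/zz4.png",cv2.resize(c["frame"][110:230,260:400,::-1],None,fx=5,fy=5,interpolation=cv2.INTER_CUBIC))
E
```

```text
4.65 -2.6747512860391 [0.46987916 0.01377255 0.30539716] [-0.22934167 -0.66383029 -0.112571  ] 0.026019281019761243
[[325.81239019 183.12689136]
 [316.35196281 198.75813398]
 [334.86939741 168.16221042]]
-0.035 41 [ 0.076 -0.02  -0.034] [ 0.095  0.023 -0.025]
-0.025 117 [ 0.073 -0.021 -0.025] [ 0.093  0.024 -0.015]
0.035 10 [0.014 0.008 0.036] [0.024 0.011 0.045]
0.045 4 [0.014 0.009 0.047] [0.025 0.011 0.053]
0.055 1 [0.024 0.011 0.055] [0.024 0.011 0.055]
0.075 5 [-0.023 -0.009  0.081] [-0.017  0.013  0.083]
0.085 11 [-0.028  0.01   0.085] [-0.014  0.013  0.093]
0.095 20 [-0.078 -0.025  0.102] [0.089 0.039 0.105]
0.105 167 [-0.084 -0.041  0.105] [0.091 0.042 0.115]
0.115 289 [-0.082 -0.036  0.115] [0.092 0.042 0.125]
0.125 414 [-0.089 -0.041  0.125] [0.097 0.042 0.135]
0.135 511 [-0.092 -0.041  0.135] [0.098 0.043 0.145]
0.145 626 [-0.091 -0.04   0.145] [0.099 0.041 0.155]
```

View pics/zz4.png

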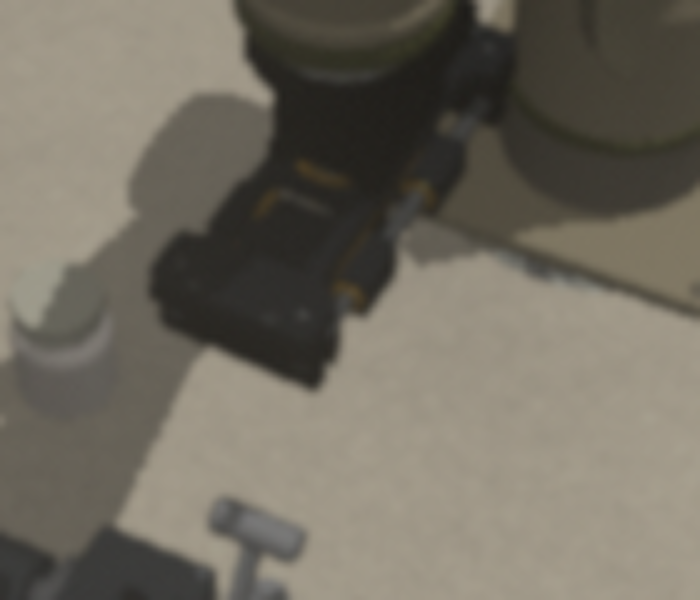

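send_rows([
  [0, 0, 0.03, 0, 0],
  [0, 0, 0.06, 0, 0],
  [0.01, 0, 0.09, 0, 0],
  [0.02, 0, 0.12, 0, 0],
  [0.04, 0, 0.15, 0, 0],
  [0.05, 0, 0.15, 0, 0],
  [0.05, 0, 0.15, 0, 0],
])

```text
time: 5.33
eef_pos: [0.495, 0.0131, 0.2296]
orientation: [-3.139, 0.072, 0.003]
ft_force: [0.2, 0.5, 0.4]
width: 0.0044
```

```bash
python3 shot.py 5
python3 - <<'E'
from h import *
from workcell import status
p=status.read_state()["eef_pos"]
c=dict(np.load("scene5.npz")); w=cloud(c)
print(proj(c,[p,p+[0,0,.033]]))
m=(abs(w[...,0]-p[0])<.03)&(abs(w[...,1]-p[1])<.03)&(w[...,2]>.2)
for z in np.arange(-.03,.1,.01):
        k=m&(w[...,2]-p[2]>=z)&(w[...,2]-p[2]<z+.01)
        if k.sum(): P=w[k]; print(round(z,3),k.sum(),(P.min(0)-p).round(3),(P.max(0)-p).round(3))
cv2.imwrite(f"pics/zz5.png",cv2.resize(c["frame"][150:250,260:370,::-1],None,fx=6,fy=6,interpolation=cv2.INTER_CUBIC))
E
```

```text
5.3333 -2.6262179836656685 [0.49498111 0.01306762 0.22958637] [0.21612122 0.51734071 0.38828504] 0.004362478154422763
[[320.70335973 209.01320919]
 [320.78836059 201.13080072]]
0.02 1 [-0.008  0.01   0.03 ] [-0.008  0.01   0.03 ]
0.03 8 [-0.004  0.008  0.031] [0.015 0.012 0.039]
0.04 4 [-0.002  0.01   0.04 ] [0.015 0.012 0.048]
0.05 1 [0.014 0.005 0.058] [0.014 0.005 0.058]
0.06 5 [0.016 0.    0.062] [0.017 0.006 0.069]
0.07 2 [ 0.018 -0.008  0.074] [0.019 0.009 0.075]
```

View pics/zz5.png

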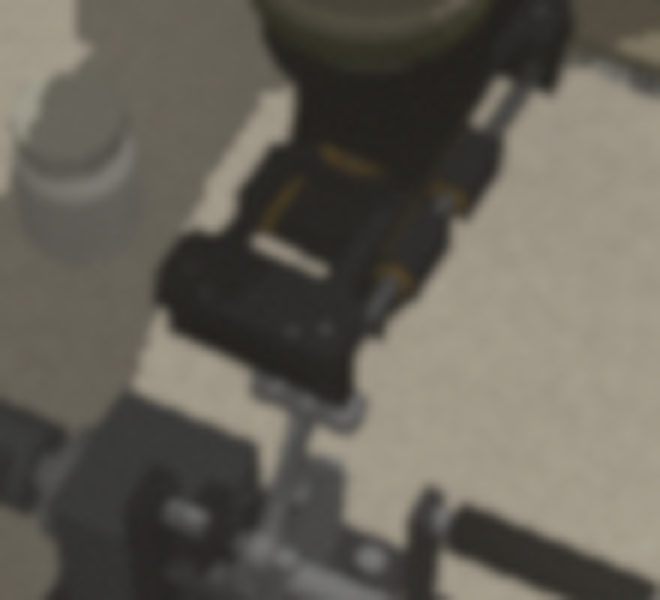

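Run:
```python
from h import *
p=np.array([0.49498111,0.01306762,0.22958637])
c=dict(np.load("scene5.npz"));b=dict(np.load("scene0.npz"))
for dz in (0,.019,.033):
    print(dz,proj(c,[p+[sx*.015,sy*.0095,dz] for sx in(1,-1) for sy in (1,-1)]).round(1).tolist())
g=c["frame"].astype(int).sum(-1); g0=b["frame"].astype(int).sum(-1)
for v in range(192,222): print(v,g[v,305:332])
```

```text
0 [[321.4, 215.3], [314.4, 212.4], [326.7, 206.2], [319.8, 203.4]]
0.019 [[321.5, 210.9], [314.3, 208.0], [326.9, 201.7], [319.8, 198.9]]
0.033 [[321.5, 207.5], [314.3, 204.6], [327.0, 198.3], [319.8, 195.5]]
192 [317 354 381 375 337 269 204 160 133 118 112 116 120 130 134 131 124 122
 124 132 136 138 137 135 134 132 128]
193 [193 244 301 335 346 333 305 268 216 164 127 121 128 132 132 126 121 119
 128 136 142 143 139 135 132 130 132]
194 [135 155 186 219 263 307 335 336 306 235 150 129 133 134 130 123 118 128
 146 158 168 163 146 133 130 129 156]
195 [131 131 139 145 169 211 262 303 306 243 160 130 134 128 125 118 120 136
 156 178 190 186 163 141 126 136 213]
196 [131 131 133 134 135 145 172 201 209 181 144 134 133 127 120 115 118 135
 165 190 200 191 177 154 138 184 291]
197 [132 131 132 132 131 136 137 142 145 139 134 134 134 125 120 112 118 140
 178 205 205 185 172 159 166 256 368]
198 [131 133 132 131 131 131 134 136 134 133 134 135 134 127 116 112 128 160
 197 212 195 170 158 155 209 323 415]
199 [133 133 131 133 130 133 134 134 134 137 134 137 132 129 122 122 147 189
 210 203 
[... 1858 characters left out ...]
4 453 448]
216 [257 246 238 234 237 247 244 206 164 141 131 123 154 233 297 335 393 435
 450 452 453 450 448 454 455 454 449]
217 [332 293 258 239 241 260 265 243 213 196 183 178 206 274 302 313 378 433
 448 453 451 450 450 452 453 448 447]
218 [410 377 322 263 236 241 246 239 234 236 243 250 270 300 302 321 391 435
 444 447 446 446 450 453 450 448 446]
219 [443 427 375 297 247 229 224 232 240 249 268 289 302 303 293 336 405 439
 444 445 445 443 450 454 455 450 448]
220 [447 436 382 308 260 234 229 264 282 273 265 278 284 279 292 360 424 444
 444 448 446 446 450 458 458 455 448]
221 [447 430 371 301 259 239 253 329 365 346 306 282 279 289 338 403 439 448
 447 449 450 447 450 454 459 454 454]
```

Run:
```python
from h import *
p=np.array([ 0.17006584, -0.60097083,  0.18945261]); M=R.from_rotvec([-2.50506754e+00,  1.89449970e+00,  1.79200631e-03]).as_matrix()
c=dict(np.load("scene0.npz"));w=cloud(c)
for dz in (0,.033): print(proj(c,[p+M@np.array([sx,sy,-dz]) for sx in(.0585,.0435,-.0435,-.0585) for sy in (.0095,-.0095)]).round(1).tolist())
cv2.imwrite(f"pics/zz0.png",cv2.resize(c["frame"][0:90,130:240,::-1],None,fx=6,fy=6,interpolation=cv2.INTER_CUBIC))
```

```text
[[174.6, 66.4], [172.6, 70.3], [179.1, 67.0], [177.1, 70.9], [205.2, 70.1], [203.4, 74.1], [209.8, 70.7], [207.9, 74.6]]
[[171.8, 57.6], [169.7, 61.6], [176.3, 58.2], [174.3, 62.1], [203.0, 61.3], [201.1, 65.3], [207.6, 61.9], [205.7, 65.9]]
```

View pics/zz0.png

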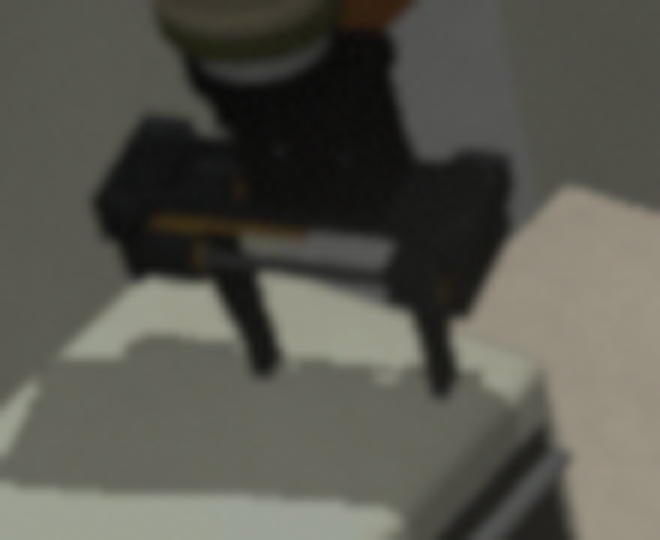

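send_rows([
  [0.02, -0.003, 0, 0, 0],
  [0.04, -0.003, 0, 0, 0],
  [0.06, -0.003, 0, 0, 0],
  [0.075, -0.003, 0, 0, 0],
  [0.09, -0.003, 0, 0, 0],
  [0.105, -0.003, 0, 0, 0],
  [0.12, -0.003, 0, 0, 0],
])

```text
time: 6.02
eef_pos: [0.555, 0.0117, 0.2307]
orientation: [3.141, -0.072, 0.001]
ft_force: [-2.0, 0.0, 1.7]
width: 0.0002
```

```bash
python3 shot.py 6
```

```text
6.0167 -2.642914815943598 [0.55503477 0.01166314 0.23071058] [-2.03691571  0.00882968  1.73386415] 0.00021628610225339447
```

View pics/s6.png

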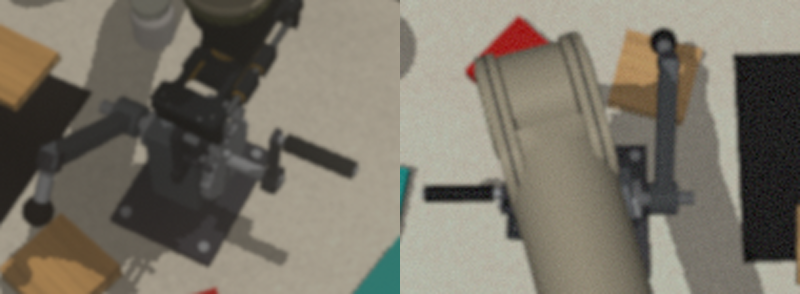

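Contact felt (-2 N in x), and the bar end at about (232,112) in the left half has moved. Continue.

send_rows([
  [0.015, -0.004, 0, 0, 0],
  [0.03, -0.004, 0, 0, 0],
  [0.045, -0.004, 0, 0, 0],
  [0.06, -0.004, 0, 0, 0],
  [0.07, -0.004, 0, 0, 0],
  [0.07, -0.004, 0, 0, 0],
])

```text
time: 6.62
eef_pos: [0.5904, 0.0119, 0.2298]
orientation: [-3.14, 0.073, 0.0]
ft_force: [0.4, 0.4, 0.4]
width: 0.0003
```

```bash
python3 shot.py 7
```

```text
6.6167 -2.6620131862572864 [0.59040033 0.01188649 0.2297793 ] [0.39032972 0.44762192 0.37494225] 0.0002686742347550971
```

View pics/s7.png

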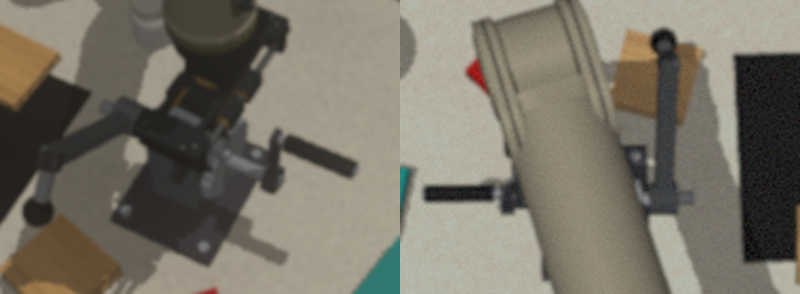

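send_rows([
  [-0.03, 0, -0.02, 0, 0],
  [-0.06, 0, -0.08, 0, 0],
  [-0.09, 0, -0.14, 0, 0],
  [-0.1, -0.03, -0.2, 0, 0.7],
  [-0.1, -0.1, -0.2, 0, 0.8],
  [-0.1, -0.17, -0.2, 0, 0.8],
  [-0.1, -0.21, -0.2, 0, 0.8],
  [-0.1, -0.21, -0.2, 0, 0.8],
])

```text
time: 7.38
eef_pos: [0.5431, 0.1248, 0.3307]
orientation: [-3.139, 0.061, -0.001]
ft_force: [-0.8, -0.1, 0.9]
width: 0.0256
```

```bash
python3 shot.py 8;  python3 - <<'E'
from h import *
from workcell import status
s=status.read_state()
for t in ([.5395,.117,.30],[.5395,.117,.158]): print(delta(s,t).round(3))
c=dict(np.load("scene8.npz"));w=cloud(c)
for n in("scene","top"):
    c=dict(np.load(n+"8.npz"));w=cloud(c)
    m=(w[...,2]>0.235)&(w[...,2]<0.30)&(w[...,0]>.59)&(w[...,0]<.72)&(w[...,1]>-.02)&(w[...,1]<.045)
    P=w[m]; 
    if len(P): print(len(P),P.min(0),P.max(0),P.mean(0))
E
```

```text
7.3833 -2.2401677381341205 [0.54307774 0.12480616 0.33073113] [-0.78988939 -0.14520103  0.86023442] 0.025619905133674428
[-0.009  0.006  0.061]
[-0.009  0.006  0.345]
212 [ 0.60261707 -0.00870082  0.23538879] [0.65324956 0.0367715  0.27870532] [0.63877946 0.01423905 0.26544539]
225 [ 0.59696614 -0.0110191   0.23506479] [0.64984313 0.03373549 0.28098325] [0.62901537 0.00875743 0.2607812 ]
```

View pics/s8.png

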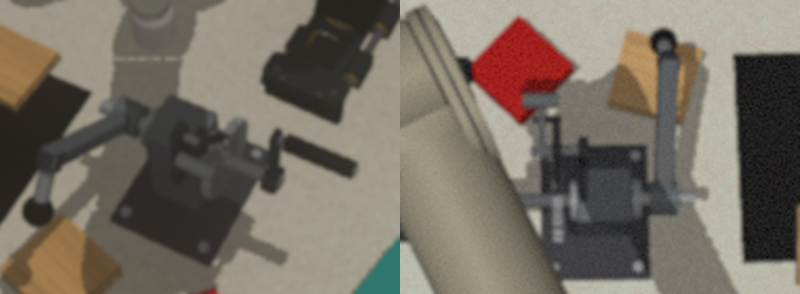

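send_rows([
  [-0.007, 0.01, 0.03, 0, 0.9],
  [-0.007, 0.01, 0.06, 0, 0.9],
  [-0.007, 0.01, 0.06, 0, 0.9],
  [-0.007, 0.01, 0.06, 0, 0.9],
  [-0.007, 0.01, 0.06, 0, 0.9],
  [-0.007, 0.01, 0.06, 0, 0.9],
  [-0.007, 0.01, 0.06, 0, 0.9],
  [-0.007, 0.01, 0.06, 0, 0.9],
])

```text
time: 8.15
eef_pos: [0.5409, 0.1145, 0.3008]
orientation: [-3.141, 0.073, -0.001]
ft_force: [0.5, 0.6, 0.4]
width: 0.0769
```

```bash
python3 shot.py 9;  python3 - <<'E'
from h import *
from workcell import status
s=status.read_state()
for t in ([.5395,.117,.165],[.5395,.117,.158]): print(delta(s,t).round(3))
c=dict(np.load("scene9.npz")); p=s["eef_pos"]
for dz in (0,.033): print(proj(c,[p+[sx,sy,dz] for sx in(.0585,-.0585) for sy in (.0095,-.0095)]).round(1).tolist())
cv2.imwrite(f"pics/zz9.png",cv2.resize(c["frame"][150:270,290:430,::-1],None,fx=5,fy=5,interpolation=cv2.INTER_CUBIC))
E
```

```text
8.15 -2.6467427930700302 [0.54089589 0.114471   0.30076729] [0.49528914 0.56764207 0.42732028] 0.07694210968351968
[-0.003 -0.005  0.271]
[-0.003 -0.005  0.285]
[[345.9, 245.1], [337.9, 241.7], [367.1, 205.1], [359.4, 202.1]]
[[346.8, 237.2], [338.5, 233.7], [368.5, 196.5], [360.6, 193.4]]
```

View pics/zz9.png

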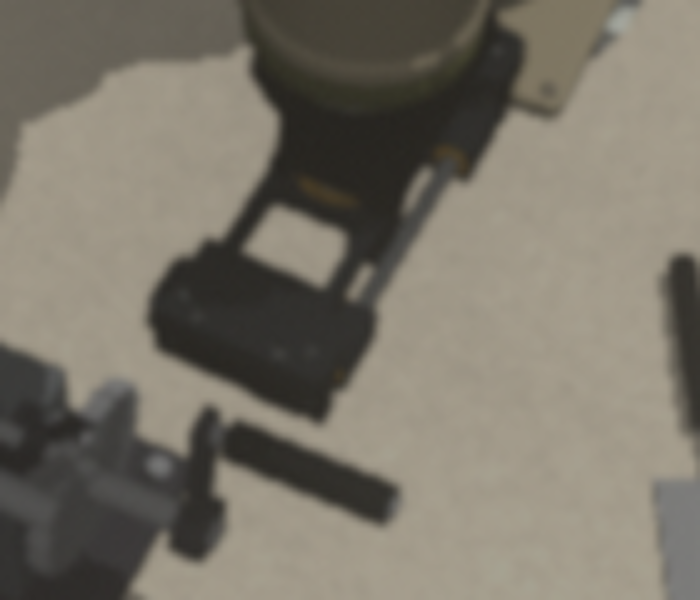

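send_rows([
  [-0.003, -0.005, 0.05, 0, 0.9],
  [-0.003, -0.005, 0.1, 0, 0.9],
  [-0.003, -0.005, 0.15, 0, 0.9],
  [-0.003, -0.005, 0.2, 0, 0.9],
  [-0.003, -0.005, 0.25, 0, 0.9],
  [-0.003, -0.005, 0.29, 0, 0.9],
  [-0.003, -0.005, 0.29, 0, 0.9],
])

```text
time: 8.83
eef_pos: [0.5372, 0.1161, 0.1515]
orientation: [3.14, -0.072, -0.009]
ft_force: [-0.3, -1.0, 1.3]
width: 0.0782
```

```bash
python3 shot.py 10;  python3 - <<'E'
from h import *
for n in ("scene","top"):
    c=dict(np.load(n+"10.npz"))
    print(proj(c,[[.5395,.113,.21],[.54,.117,.188]]))
    o=c["frame"][150:270,290:430,::-1] if n=="scene" else c["frame"][190:310,230:370,::-1]
    cv2.imwrite(f"pics/zz10{n}.png",cv2.resize(o,None,fx=5,fy=5,interpolation=cv2.INTER_CUBIC))
E
```

```text
8.8333 -2.641053847132192 [0.53720038 0.11614221 0.15152292] [-0.28945943 -1.00276885  1.29982517] 0.07822774287591738
[[350.0114796  242.9309175 ]
 [350.88313753 248.30611019]]
[[283.44231391 242.01565021]
 [282.58525994 243.22772455]]
```

View pics/zz10scene.png

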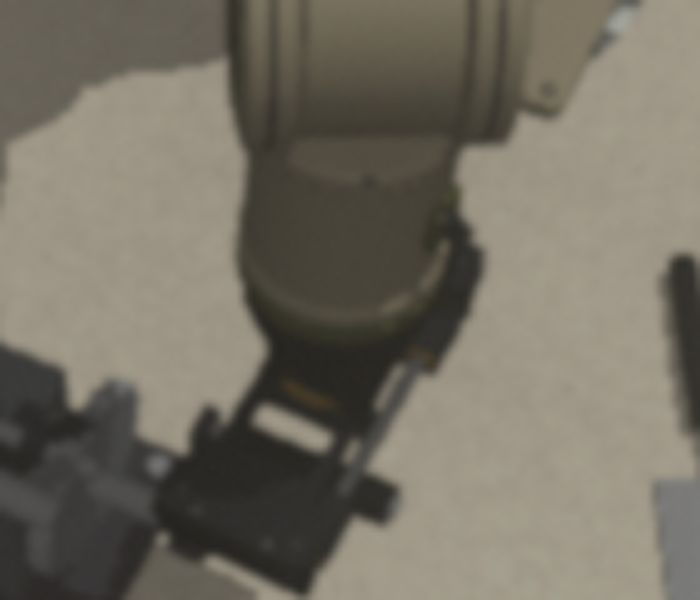

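View pics/zz10top.png

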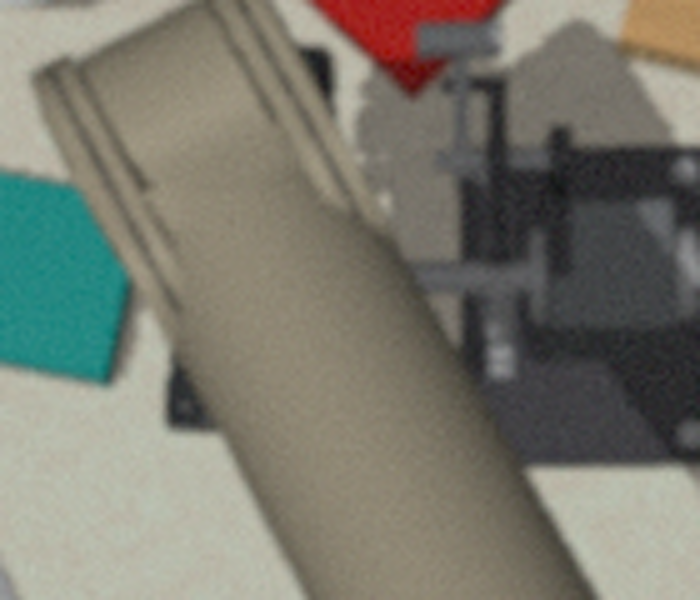

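send_rows([
  [0.003, 0, 0, 0, 0.32],
  [0.003, 0, 0, 0, 0.32],
  [0.003, 0, 0, 0, 0.32],
  [0.003, 0, 0, 0, 0.32],
  [0.003, 0, 0, 0, 0.32],
  [0.003, 0, 0, 0, 0.32],
  [0.003, 0, 0, 0, 0.32],
  [0.003, 0, 0, 0, 0.32],
])

```text
time: 9.6
eef_pos: [0.5408, 0.1169, 0.1553]
orientation: [3.141, -0.073, 0.0]
ft_force: [-0.9, -0.5, 0.5]
width: 0.0336
```

send_rows([
  [-0.005, 0, 0, 0, 0.32],
  [-0.01, 0, 0, 0, 0.32],
  [-0.015, 0, 0, 0, 0.32],
  [-0.015, 0, 0, 0, 0.32],
])

```text
time: 9.93
eef_pos: [0.534, 0.1169, 0.1557]
orientation: [3.141, -0.073, 0.004]
ft_force: [5.6, 0.8, -0.5]
width: 0.0281
```

send_rows([
  [-0.004, 0, 0, 0, 0.32],
  [-0.008, 0, 0, 0, 0.32],
  [-0.012, 0, 0.001, 0, 0.32],
  [-0.012, 0, 0.001, 0, 0.32],
])

```text
time: 10.27
eef_pos: [0.5281, 0.117, 0.1551]
orientation: [3.14, -0.074, 0.004]
ft_force: [5.9, -1.0, -1.0]
width: 0.0277
```

```bash
cat > bar.py <<'E'
import sys
from h import *
from workcell import status,imaging
s=status.read_state(); print(s["time"],yaw(s),s["eef_pos"],s["ft_force"],s["width"])
n=sys.argv[1]
for k in ("top","scene"):
    c=imaging.camera(k); np.savez(f"{k}{n}.npz",**c); w=cloud(c)
    m=(w[...,2]>0.235)&(w[...,2]<0.30)&(w[...,0]>.60)&(w[...,0]<.72)&(w[...,1]>-.02)&(w[...,1]<.045)
    P=w[m]; print(k,"bar",len(P),P.mean(0).round(4),np.median(P,0).round(4), P[:,2].max().round(4),P[:,0].max().round(4))
    m=(w[...,2]>0.03)&(w[...,2]<0.35)&(w[...,0]>.60)&(w[...,0]<.8)&(w[...,1]>-.165)&(w[...,1]<-.125)
    P=w[m]; 
    if k=="top":
        for x in (.61,.65,.69): q=P[abs(P[:,0]-x)<.006]; print("arm",x,np.percentile(q[:,2],[50,80]).round(4))
        q=[P[(P[:,0]>.6)&(P[:,0]<.7)&(P[:,2]>.07)]][0]; a=np.polyfit(q[:,0],q[:,2],1); print("crank~",np.arctan(a[0]), "z@.69",np.polyval(a,.69))
E
python3 bar.py 11
python3 - <<'E'
from h import *
for k in ("top","scene"):
    for n in (8,):
        c=dict(np.load(f"{k}{n}.npz")); w=cloud(c)
        m=(w[...,2]>0.235)&(w[...,2]<0.30)&(w[...,0]>.60)&(w[...,0]<.72)&(w[...,1]>-.02)&(w[...,1]<.045)
        P=w[m]; print(k,"bar",len(P),P.mean(0).round(4),np.median(P,0).round(4), P[:,2].max().round(4),P[:,0].max().round(4))
        m=(w[...,2]>0.07)&(w[...,2]<0.35)&(w[...,0]>.60)&(w[...,0]<.7)&(w[...,1]>-.165)&(w[...,1]<-.125);P=w[m]
        print(np.arctan(np.polyfit(P[:,0],P[:,2],1)[0]))
E
```

```text
10.2667 -2.682143928553572 [0.52807368 0.11701878 0.15513446] [ 5.85359331 -0.98623711 -1.00949237] 0.027698702673277634
top bar 157 [0.6445 0.0113 0.2519] [0.6468 0.0116 0.2535] 0.2644 0.6602
arm 0.61 [0.2051 0.2096]
arm 0.65 [0.247  0.2524]
arm 0.69 [0.0394 0.2619]
crank~ 0.7049563458061131 z@.69 0.2767458663856012
scene bar 201 [0.6516 0.0157 0.2511] [0.6563 0.0161 0.2533] 0.2613 0.6651
top bar 221 [0.6296 0.0088 0.2612] [0.6328 0.0094 0.2686] 0.281 0.6498
0.6774926354730395
scene bar 212 [0.6388 0.0142 0.2654] [0.6442 0.0146 0.2709] 0.2787 0.6532
0.6857358985827018
```

send_rows([
  [-0.004, 0, 0, 0, 0.32],
  [-0.008, 0, 0.001, 0, 0.32],
  [-0.008, 0, 0.001, 0, 0.32],
  [-0.008, 0, 0.001, 0, 0.32],
])

```text
time: 10.7
eef_pos: [0.5242, 0.1171, 0.1546]
orientation: [3.14, -0.074, 0.004]
ft_force: [6.0, -1.2, -0.7]
width: 0.0276
```

```bash
python3 bar.py 12
```

```text
10.7 -2.693076703867869 [0.52422552 0.11708573 0.1546156 ] [ 5.99696329 -1.17751065 -0.68594919] 0.027563901051569452
top bar 156 [0.6446 0.011  0.2515] [0.6474 0.0115 0.2531] 0.2635 0.6594
arm 0.61 [0.2131 0.2177]
arm 0.65 [0.2589 0.2633]
arm 0.69 [0.0386 0.2533]
crank~ 0.6565658117337935 z@.69 0.2803494651029642
scene bar 195 [0.6525 0.0158 0.2515] [0.6563 0.0158 0.2537] 0.2607 0.6654
```

send_rows([
  [0.006, 0, 0, 0, 0.32],
  [0.013, 0, 0, 0, 0.32],
  [0.02, 0, 0, 0, 0.32],
  [0.027, 0, 0, 0, 0.32],
  [0.034, 0, 0, 0, 0.32],
  [0.041, 0, 0, 0, 0.32],
  [0.048, 0, 0, 0, 0.32],
  [0.054, 0, 0, 0, 0.32],
])

```text
time: 11.47
eef_pos: [0.5516, 0.117, 0.1546]
orientation: [-3.14, 0.072, -0.003]
ft_force: [7.2, 2.0, -0.1]
width: 0.0278
```

```bash
python3 bar.py 13
```

```text
11.4667 -2.6386098019135447 [0.55161803 0.11699105 0.15461656] [ 7.16623411  1.98095409 -0.08317705] 0.027830302578816968
top bar 162 [0.6439 0.0107 0.2509] [0.6473 0.0114 0.2522] 0.263 0.6595
arm 0.61 [0.1734 0.1768]
arm 0.65 [0.1977 0.2014]
arm 0.69 [0.2205 0.224 ]
crank~ 0.5504071778833838 z@.69 0.22148188585994225
scene bar 199 [0.6517 0.0155 0.251 ] [0.6558 0.0152 0.2533] 0.2597 0.6653
```

send_rows([
  [0.006, 0, 0.001, 0, 0.32],
  [0.012, 0, 0.002, 0, 0.32],
  [0.018, 0, 0.003, 0, 0.32],
  [0.024, 0, 0.005, 0, 0.32],
  [0.03, 0, 0.007, 0, 0.32],
  [0.036, 0, 0.009, 0, 0.32],
  [0.042, 0, 0.011, 0, 0.32],
  [0.046, 0, 0.012, 0, 0.32],
])

```text
time: 12.23
eef_pos: [0.5748, 0.1169, 0.1487]
orientation: [-3.138, 0.071, -0.005]
ft_force: [7.9, 3.8, -0.5]
width: 0.0281
```

```bash
python3 bar.py 14
```

```text
12.2333 -2.596371643110069 [0.57479028 0.11687542 0.14870549] [ 7.85676287  3.78688637 -0.52717915] 0.028122853985871273
top bar 166 [0.643  0.011  0.2511] [0.6469 0.0114 0.253 ] 0.2638 0.6598
arm 0.61 [0.1513 0.1533]
arm 0.65 [0.1613 0.1654]
arm 0.69 [0.1708 0.1749]
crank~ 0.2727759218360485 z@.69 0.17189238812127028
scene bar 201 [0.6517 0.0154 0.251 ] [0.6561 0.0155 0.2533] 0.2603 0.6648
```

send_rows([
  [0.003, 0, 0.001, 0, 0.32],
  [0.006, 0, 0.003, 0, 0.32],
  [0.009, 0, 0.004, 0, 0.32],
  [0.012, 0, 0.006, 0, 0.32],
  [0.015, 0, 0.007, 0, 0.32],
  [0.018, 0, 0.009, 0, 0.32],
  [0.021, 0, 0.01, 0, 0.32],
  [0.024, 0, 0.012, 0, 0.32],
])

```text
time: 13.0
eef_pos: [0.5868, 0.1168, 0.143]
orientation: [-3.138, 0.07, -0.005]
ft_force: [9.2, 4.5, -0.9]
width: 0.0276
```

```bash
python3 bar.py 15
```

```text
13.0 -2.573623542901332 [0.58679695 0.11677603 0.14295693] [ 9.17370663  4.51106744 -0.94583376] 0.02762724272293158
top bar 162 [0.6441 0.0111 0.2512] [0.6474 0.0116 0.2529] 0.2622 0.6594
arm 0.61 [0.1387 0.1433]
arm 0.65 [0.1439 0.1476]
arm 0.69 [0.149  0.1518]
crank~ 0.1389722563125761 z@.69 0.15049536873412356
scene bar 195 [0.6524 0.0157 0.2515] [0.6562 0.0158 0.2536] 0.2594 0.6651
```

send_rows([
  [0.001, 0, 0.0008, 0, 0.32],
  [0.002, 0, 0.0015, 0, 0.32],
  [0.003, 0, 0.0022, 0, 0.32],
  [0.004, 0, 0.003, 0, 0.32],
  [0.005, 0, 0.0038, 0, 0.32],
  [0.006, 0, 0.0045, 0, 0.32],
  [0.006, 0, 0.0045, 0, 0.32],
])

```text
time: 13.68
eef_pos: [0.5899, 0.1168, 0.1408]
orientation: [-3.138, 0.07, -0.006]
ft_force: [9.8, 5.4, -0.8]
width: 0.0279
```

```bash
python3 bar.py 16
```

```text
13.6833 -2.569862844927268 [0.58992103 0.1168087  0.14075587] [ 9.77964122  5.35085611 -0.80044218] 0.027932363398539363
top bar 162 [0.6437 0.0108 0.2518] [0.6468 0.0114 0.254 ] 0.2632 0.6592
arm 0.61 [0.1361 0.1393]
arm 0.65 [0.1394 0.1428]
arm 0.69 [0.1397 0.146 ]
crank~ 0.07140054922219796 z@.69 0.14283461528520225
scene bar 197 [0.6516 0.0155 0.2512] [0.6554 0.0156 0.2533] 0.2614 0.6651
```

send_rows([
  [0.001, 0, 0.0008, 0, 0.32],
  [0.002, 0, 0.0015, 0, 0.32],
  [0.003, 0, 0.0022, 0, 0.32],
  [0.004, 0, 0.003, 0, 0.32],
])

```text
time: 14.12
eef_pos: [0.5919, 0.1168, 0.1393]
orientation: [-3.137, 0.07, -0.006]
ft_force: [8.9, 6.6, -0.8]
width: 0.0278
```

send_rows([
  [0.001, 0, 0.0008, 0, 0.32],
  [0.002, 0, 0.0015, 0, 0.32],
  [0.003, 0, 0.0022, 0, 0.32],
  [0.003, 0, 0.0022, 0, 0.32],
])

```text
time: 14.45
eef_pos: [0.5934, 0.1168, 0.1382]
orientation: [-3.137, 0.07, -0.006]
ft_force: [9.5, 6.4, -0.7]
width: 0.0279
```

```bash
python3 bar.py 17
```

```text
14.45 -2.562703907980889 [0.5934385  0.11680337 0.13817409] [ 9.49891808  6.42129509 -0.73039886] 0.027856546050916326
top bar 162 [0.6438 0.0111 0.2512] [0.6469 0.0115 0.2532] 0.2626 0.6597
arm 0.61 [0.1344 0.1373]
arm 0.65 [0.1344 0.1391]
arm 0.69 [0.135  0.1382]
crank~ 0.009732460470531333 z@.69 0.13522322106930862
scene bar 202 [0.6514 0.0155 0.2509] [0.6557 0.0155 0.2533] 0.261 0.6651
```

send_rows([
  [0.001, 0, 0.0008, 0, 0.32],
  [0.002, 0, 0.0015, 0, 0.32],
  [0.003, 0, 0.0022, 0, 0.32],
  [0.003, 0, 0.0022, 0, 0.32],
])

```text
time: 14.88
eef_pos: [0.595, 0.1168, 0.1371]
orientation: [-3.137, 0.07, -0.006]
ft_force: [10.1, 5.5, -0.9]
width: 0.0279
```

send_rows([
  [0.001, 0, 0.0008, 0, 0.32],
  [0.002, 0, 0.0015, 0, 0.32],
  [0.003, 0, 0.0022, 0, 0.32],
  [0.003, 0, 0.0022, 0, 0.32],
])

```text
time: 15.22
eef_pos: [0.5963, 0.1168, 0.136]
orientation: [-3.137, 0.07, -0.006]
ft_force: [8.5, 5.9, -1.0]
width: 0.0282
```

```bash
python3 bar.py 18
python3 - <<'E'
from h import *
for k in ("top","scene"):
    w=cloud(dict(np.load(k+"0.npz"))); m=(abs(w[...,0]-.72)<.05)&(abs(w[...,1]+.11)<.05)&(w[...,2]>.012)&(w[...,2]<.06)
    print(k,m.sum(),np.median(w[m][:,2]),np.percentile(w[m][:,2],[20,80]))
E
```

```text
15.2167 -2.5560602236915577 [0.59632304 0.11677053 0.13595036] [ 8.45714184  5.86506924 -1.00410805] 0.028163977632899594
top bar 163 [0.6434 0.0109 0.2512] [0.6468 0.0114 0.2534] 0.2621 0.6601
arm 0.61 [0.1319 0.134 ]
arm 0.65 [0.1318 0.1341]
arm 0.69 [0.1298 0.1324]
crank~ -0.005686043809747793 z@.69 0.1304079152941161
scene bar 199 [0.652  0.0157 0.2512] [0.656  0.0155 0.2536] 0.2597 0.6649
top 612 0.03415568329376517 [0.03038554 0.03720473]
scene 888 0.03358316927163496 [0.03157911 0.03543265]
```

send_rows([
  [0.001, 0, 0.0008, 0, 0.32],
  [0.002, 0, 0.0015, 0, 0.32],
  [0.002, 0, 0.0015, 0, 0.32],
])

```text
time: 15.57
eef_pos: [0.5963, 0.1157, 0.1346]
orientation: [-3.139, 0.071, -0.002]
ft_force: [4.7, 4.0, -0.9]
width: 0.0279
```

send_rows([
  [0.001, 0, 0.0008, 0, 0.32],
  [0.002, 0, 0.0015, 0, 0.32],
  [0.002, 0, 0.0015, 0, 0.32],
])

```text
time: 15.82
eef_pos: [0.5963, 0.1141, 0.1333]
orientation: [3.14, -0.073, -0.002]
ft_force: [-0.1, -0.3, 0.2]
width: 0.0276
```

send_rows([
  [0.001, 0, 0.0008, 0, 0.32],
  [0.002, 0, 0.0015, 0, 0.32],
  [0.002, 0, 0.0015, 0, 0.32],
])

```text
time: 16.07
eef_pos: [0.5976, 0.114, 0.1327]
orientation: [3.14, -0.073, -0.001]
ft_force: [-0.1, -0.1, 0.1]
width: 0.0276
```

send_rows([
  [0, 0, 0, 0, 0.5],
  [0, 0, 0, 0, 0.6],
  [0, 0, 0, 0, 0.7],
  [0, 0, 0, 0, 0.7],
  [0, 0, 0, 0, 0.7],
  [0, 0, 0, 0, 0.7],
])

```text
time: 16.57
eef_pos: [0.5978, 0.1142, 0.133]
orientation: [3.141, -0.073, 0.0]
ft_force: [0.3, -0.6, -0.3]
width: 0.0572
```

```bash
python3 bar.py 19
```

```text
16.5667 -2.649011958891911 [0.59776164 0.1142034  0.13299179] [ 0.25290161 -0.64036618 -0.33051266] 0.05723998935147771
top bar 164 [0.643  0.0109 0.2512] [0.6469 0.0115 0.2536] 0.2627 0.6598
arm 0.61 [0.1315 0.1353]
arm 0.65 [0.1303 0.1337]
arm 0.69 [0.129  0.1319]
crank~ -0.016543120662955855 z@.69 0.13020806652244984
scene bar 198 [0.652  0.0157 0.2512] [0.6559 0.0158 0.2534] 0.2589 0.6647
```

send_rows([
  [0, 0, -0.03, 0, 0.7],
  [0, 0, -0.08, 0, 0.7],
  [0, 0, -0.14, 0, 0.7],
  [0, 0, -0.2, 0, 0.7],
  [0, 0, -0.27, 0, 0.7],
  [-0.05, 0, -0.33, 0, 0.7],
  [-0.12, -0.05, -0.36, 0, 0.7],
  [-0.15, -0.08, -0.36, 0, 0.7],
])

```text
time: 17.33
eef_pos: [0.5236, 0.1599, 0.3166]
orientation: [-3.139, 0.072, -0.007]
ft_force: [-0.0, 0.8, -0.7]
width: 0.0608
```

send_rows([
  [-0.05, -0.05, 0, 0, 0.7],
  [-0.05, -0.05, 0, 0, 0.7],
  [-0.05, -0.05, 0, 0, 0.7],
  [-0.05, -0.05, 0, 0, 0.7],
])

```text
time: 17.67
eef_pos: [0.5012, 0.1832, 0.313]
orientation: [3.14, -0.073, 0.001]
ft_force: [0.8, -1.2, -0.5]
width: 0.0607
```

```bash
python3 bar.py 20; python3 shot.py 21
```

```text
17.6667 -2.665031209531783 [0.50115305 0.18324846 0.31297349] [ 0.79777107 -1.17285848 -0.49486345] 0.060745455178446116
top bar 163 [0.6435 0.0109 0.2512] [0.6467 0.0115 0.2532] 0.2624 0.659
arm 0.61 [0.1321 0.135 ]
arm 0.65 [0.1297 0.1326]
arm 0.69 [0.1281 0.1319]
crank~ -0.016685263248166157 z@.69 0.12983789569145535
scene bar 195 [0.6524 0.0155 0.2514] [0.6562 0.0156 0.2536] 0.2608 0.6656
17.7667 -2.749643325316024 [0.5015585  0.18266061 0.31260216] [ 0.34331973  0.19071357 -0.44036258] 0.06093796727461541
```

View pics/s21.png

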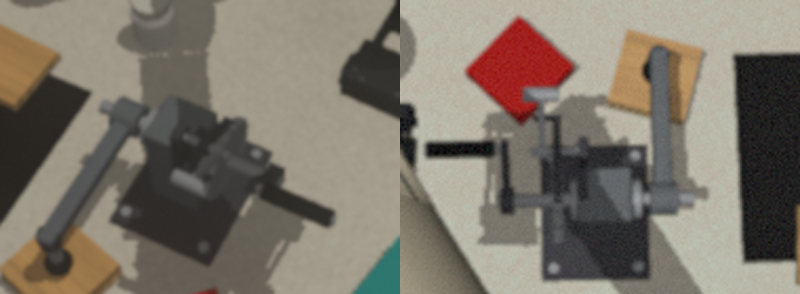

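The foot (58,262 in the left half) sits on the board stack, the arm is level, the trip bar (540,95 in the right half) is over, and the gripper is clear of everything. I'm handing the job in.

Run:
```python
from workcell import order
print(order.sign_off())
```

```text
the job is handed in; nothing more can be done
None
```

The press arm's foot is resting on its stack of boards, and I handed the job in at about 17.8 s of the 64 s allowed. No verdict was reported.

- **What I did:** I flipped the trip weight over with the closed fingers. Then I put the fingers loosely around the handle and wound the crank up to about 0.83 rad. I let the load bring the arm down slowly against one finger until it no longer pressed there. Finally I opened the gripper and backed away.
- **Pawl:** The cross bar dropped about 17 mm while winding and stayed down with more winding. I took that as the pawl lifted clear, since I had no direct reading of its angle.
- **Last checks:** The handle force fell from about 9 N to 0 as the foot landed. The crank then read about -0.02 rad, the same before and after letting go. The final picture shows the foot on the stack, the trip weight over and the gripper clear. I did not measure the foot force or the final positions of the stacks and bystanders. In the cropped views, nothing looked disturbed.
- **A disagreement:** In the camera images the fingertips sat about 33 mm higher than the reported tool position. Because of that, my first push passed above the trip bar without touching it. I corrected for the offset and the rest went as planned.

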